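# Bring the light pad to its third brightness click

### The job

The orange lever on the light pad under the old leaf has been left at an unknown step. Push it with your fingertips right back to its off stop at the right-hand end (seen from the robot), then push it left, counting the clicks by feel, and leave it resting in the third click from the stop; it must never go past the third click, as more light harms the leaf. Only push the lever, never pinch it between the fingers, leave the weight, jar, bone folder and eraser where they are, and finish with the hand clear.

Things in the scene. Friction and masses are not known exactly. Their poses are not given: they have to be found in the camera images.
- lightpad: Fixed light pad. Grey control housing 90 (x) x 320 (y) x 45 mm high on the robot's side; origin under the housing's centre, at table level. x points away from the robot, y along housing and slot to the left (robot's view), z up. The slot is at x = 0 on the housing's top; lever centre at y = -40 mm at the off stop. At x 45 to 280 mm the glowing pad, 14 mm high, with a brown leaf.
- lever_top (a point): Centre of the top of the orange lever cap, a rectangular block 24 (pad x) x 14 (pad y) x 33 mm high. Its top is 88 mm above the table; it stands on a thin stem, its underside 10 mm above the housing's top, so fingertips fit beside it on any side.
- lever (a joint): Travel in m along pad +y: 0 = off stop (right end), 0.080 = left stop. Notches every 16 mm, unmarked: clicks 1 to 5 at 0.016, 0.032, 0.048, 0.064, 0.080. A push meets 4 to 10 N up to the crest midway between notches; there the lever snaps on by itself about 8 mm into the next notch and the force drops to nothing until the finger catches up. Starts at click 1 or 2; stays in a notch when let go.
- weight: Brass weight with a knob, 42 mm across, 47 mm high, loose on the light pad; origin under its centre. Leave alone.
- jar: Amber jar with white cap, 56 mm across, 70 mm high, loose on the table to the left of the housing; origin under its centre. Leave alone.
- folder: Ivory-coloured bone folder, a flat bar 150 (x) x 24 x 8 mm, loose on the table to the right of the housing; origin under its centre. Leave alone.
- block: Blue eraser block in a paper sleeve, 36 x 60 (y) x 30 mm high, loose on the table on the robot's side of the housing; origin under its centre. Leave alone.

How it is judged:
On the way, in this order (a step that is already met when the one before it is completed fails the run):
1. the lever is fully back at its off stop (value of joint lever below 0.004 m), for 0.2 s.
2. the lever rests in the third click (value of joint lever between 0.044 and 0.052 m), for 0.2 s.
At the end, for the whole second after the job is handed in: The lever rests in the third click (0.048 m from the off stop, within 4 mm), still, and the weight, jar, bone folder and eraser block are within 15 mm of where they began (all of step 2 and velocity of joint lever between -0.01 and 0.01 m/s and distance of each of weight, jar, folder, block from where it was at the start of the episode below 0.015 m); the robot touches nothing.
It fails at once if the lever goes past the third click (beyond the crest at 0.056 m) (value of joint lever above 0.057 m).
It fails at once if the lever is pinched: fingers press on two opposite sides at once ((contact force between the fingers and lever_c2 above 0.5 N and contact force between the fingers and lever_c3 above 0.5 N) or (contact force between the fingers and lever_c4 above 0.5 N and contact force between the fingers and lever_c5 above 0.5 N)).
It fails at once if the weight, jar, bone folder or eraser block is moved more than 15 mm (distance of any of weight, jar, folder, block from where it was at the start of the episode above 0.015 m).
It also fails if it takes over 59 s, if anything falls off the work surface, if the arm or the gripper's body presses on something with over 40 N, if the wrist force passes 120 N, or if a joint passes its speed limit or range.

### The arm

A 7-joint arm with a two-finger parallel gripper is mounted at the origin on the work surface. World frame = base frame: x ahead of the robot, y to its left, z up, the work surface at z = 0. Lengths are in m, angles in rad, forces in N, time in s.
With the tool pointing down it reaches from about 0.4 to 0.85 m from the base axis. Payload 10.4 kg.
Tool frame: the origin (TCP) lies between the finger pads; the fingertips stand 19 mm ahead of it and the grasp point (between the pads) is the TCP; x points along the fingers, y is the direction in which the jaws open and shut, and the axes are right-handed (so a half turn about x gives the same grasp; the last joint's range is limited). The gripper opens to 87 mm and grips with 3 to 60 N. Pads are 19 mm wide; open, the fingers measure 117 mm over their backs; the gripper's body (75 mm by 190 mm) begins 51 mm behind the grasp point.
Start: joints at [-0.023, 0.332, -0.065, 1.46, 0.022, 1.35, -0.088], TCP at [0.625, 0, 0.242] pointing down, gripper open.
Joint ranges: [-2.6, 2.6], [-0.5, 2.12], [-1.47, 1.34], [0.16, 2.42], [-1.27, 4.41], [0.06, 2.06], [-2.6, 2.6]. Speed limits (rad/s): [2.22, 2.22, 2.79, 2.79, 3.14, 3.14, 3.14].

### API

Orientations are given as a unit quaternion [x, y, z, w].
In Python, from bench import r gives the robot as it stands.
- The arm moves only by the tool drive_tool, never from a script. Its argument "motion" is a list of rows, each a list of 4 numbers: the shift along the tool's x, y, z in cm, then the turn about the tool's x in units of 5 degrees (1.0 is 5 degrees). In form: [[tx, ty, tz, twist], ...]. A call has 1 to 20 rows; each row is the pose to reach, as a shift and turn from the pose commanded when the call began, along the tool's axes at that moment; what a row does not reach only later rows make up. A row lasts 1/12 s, in which the tool goes at most 41.7 mm and 7.16 degrees, less where a joint would pass 70% of its speed; a pose out of reach is approached as far as the arm can. A call with a gripper value outside its range is refused whole. "grip" is the closure in counts, from 0 (fully open) to 255 (shut), set as the call begins (left out, the last holds). The fingers move at their own pace and stop on an object; "force" is the grip in N (left out, the last holds). Time passes only in rows, so rows that repeat a pose let the fingers close. It gives the time, the measured TCP pose, the force and the opening at its end, in the units of the state.
- r.read_state(): the state, without advancing time (a new reading comes with each control period).
- r.camera(name): name is "scene" or "side" or "wrist"; returns the picture (480x640x3 uint8, red, green, blue); there is no depth.
- r.calibration(name): a dict with "fx", "fy", "cx", "cy" (pixels), "xyz" and "orientation" of the camera in the world. Camera axes: x right, y up, looking along -z (the intrinsics and any distortion apply to the point x, -y, -z); pixel columns grow to the right and rows downward; lengths in m; the calibration is good to about 2 mm. A picture is of the moment at which its call begins: read the wrist's pose just before it. calibration takes no time and is no camera call; for the wrist camera it gives the pose at the moment of the call.
- r.close_job(): hands the job in, once; it reports no verdict.
The state is a dict: "time": time; "joint_positions": joint angles; "joint_vel": joint speeds; "joint_torque": joint torques, N m; "ee_pos": TCP position; "eef_rot": TCP orientation; "ft_force": force on the tool from outside, world axes, zero at the start; "torque": the same for the moment, N m; "width": finger opening in m.
Only numpy, scipy, OpenCV 4.12 (cv2) and the standard library are available. Lean on these libraries where they do the work, as an engineer would, in place of code of your own. Each camera call takes 0.05 s, during which the arm holds its last target.

## Working session

There is one attempt and no reset: what is moved stays moved. The work goes in short steps, Python scripts to look and compute and a tool call to move; the robot and the scene stay as the last step left them, time stands still between calls to the robot, and variables do not carry over. Pictures are saved under pics/ and viewed, and the job is handed in when it is done.

Besides the shell and the picture viewer there is one more tool, called after "Call:" as name(argument=value, ...), one argument or row to a line, values as JSON. drive_tool: Moves the arm, as the interface text tells. Its arguments: {"type":"object","properties":{"motion":{"type":"array","items":{"type":"array","items":{"type":"number"}}},"grip":{"type":"number"},"force":{"type":"number"}},"required":["motion"]}

```bash
mkdir -p pics; python3 - <<'E'
from bench import r
import cv2
s=r.read_state();print({k:s[k] for k in('time','ee_pos','eef_rot','ft_force','width')})
for n in('scene','side','wrist'):
    print(n,r.calibration(n)); cv2.imwrite(f'pics/{n}0.png',r.camera(n)[:,:,::-1])
E
```

```text
{'time': 0.0, 'ee_pos': array([6.24634129e-01, 1.99735606e-06, 2.40750819e-01]), 'eef_rot': array([-0.49961384, -0.50035357,  0.50036511, -0.49966695]), 'ft_force': array([ 0.65311559,  0.78506393, -0.15628716]), 'width': 0.0870328921694204}
scene {'fx': 535.6693118709848, 'fy': 535.6693118709848, 'cx': 321.2107508265569, 'cy': 239.98235964357886, 'xyz': array([1.11385606, 0.75194067, 0.84373414]), 'orientation': array([0.13146175, 0.40167712, 0.85415505, 0.30297268])}
side {'fx': 553.6922057941247, 'fy': 553.6922057941247, 'cx': 319.8513115135292, 'cy': 236.63647049717045, 'xyz': array([0.19560422, 0.56424896, 0.80173431]), 'orientation': array([-0.11080158,  0.33762819,  0.88663489, -0.29598781])}
wrist {'fx': 378.99418616404773, 'fy': 378.99418616404773, 'cx': 319.99516977336765, 'cy': 238.86290361997538, 'xyz': array([0.62407331, 0.07129853, 0.38333518]), 'orientation': array([-1.31847481e-01,  1.03278466e-03, -6.99047413e-05,  9.91269474e-01])}
```

View pics/scene0.png

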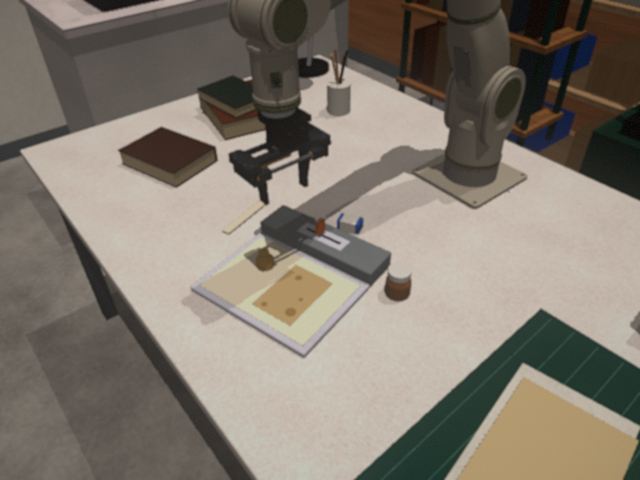

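View pics/side0.png

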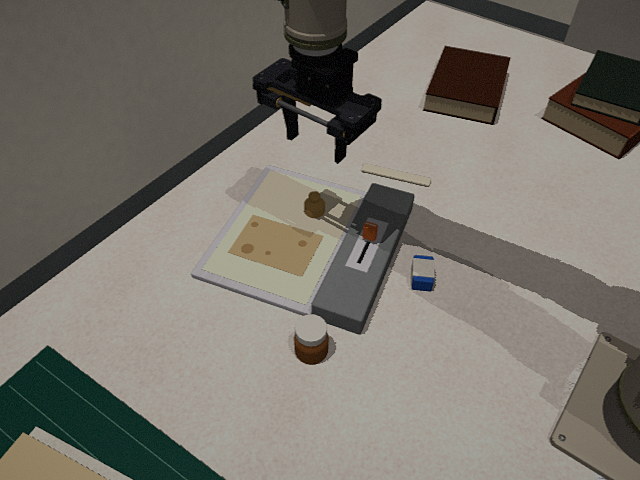

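View pics/wrist0.png

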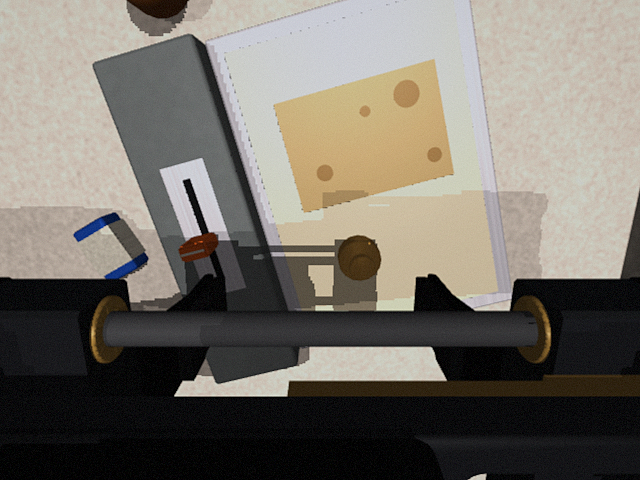

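Wrist view: the lever cap is at about (198,246), the slot runs from (187,180) down to the lower right, the weight is at (360,258), and the housing is yawed about 17°. Next I'll zoom in and measure it.

```bash
cat > h.py <<'E'
from bench import r
import numpy as np, cv2
from scipy.spatial.transform import Rotation as R
def ray(c,u,v):
    d=np.array([(u-c['cx'])/c['fx'],-(v-c['cy'])/c['fy'],-1.0])
    return c['xyz'],R.from_quat(c['orientation']).apply(d)
def onz(c,uv,z):
    o,d=ray(c,*uv); return o+d*(z-o[2])/d[2]
def proj(c,p):
    q=R.from_quat(c['orientation']).inv().apply(np.array(p)-c['xyz'])
    return c['cx']+c['fx']*q[0]/-q[2], c['cy']-c['fy']*q[1]/-q[2]
E
python3 - <<'E'
from h import *
s=r.read_state(); print(R.from_quat(s['eef_rot']).as_matrix().round(3))
w=cv2.imread('pics/wrist0.png'); sd=cv2.imread('pics/side0.png')
a=cv2.resize(w[130:310,60:320],None,fx=3,fy=3,interpolation=cv2.INTER_CUBIC)
b=cv2.resize(sd[170:340,300:440],None,fx=3.5,fy=3.5,interpolation=cv2.INTER_CUBIC)
cv2.imwrite('pics/wz.png',a);cv2.imwrite('pics/sz.png',b)
c=r.calibration('wrist')
for n,uv in dict(tl=(93,65),tr=(192,35)).items(): print(n,onz(c,uv,.045).round(4))
for nm,im in(('wrist',w),('side',sd)):
    h=cv2.cvtColor(im,cv2.COLOR_BGR2HSV)
    m=cv2.inRange(h,(3,150,70),(14,255,255))
    n,_,st,ce=cv2.connectedComponentsWithStats(m)
    for i in range(1,n):
        if st[i,4]>40: print(nm,st[i],ce[i].round(1),onz(r.calibration(nm),ce[i],.075).round(4))
E
```

```text
[[-0.001  1.     0.   ]
 [-0.     0.    -1.   ]
 [-1.    -0.001  0.   ]]
tl [0.4365 0.128  0.045 ]
tr [0.5201 0.1503 0.045 ]
wrist [179 233  38  22 355] [197.8 243.1] [ 0.5201 -0.0159  0.075 ]
wrist [181 252  27  10 129] [194.  256.5] [ 0.5159 -0.0278  0.075 ]
side [363 224  14  17 188] [369.1 232. ] [ 0.518  -0.0154  0.075 ]
side [295 337  31  16 145] [308.1 347.2] [0.4627 0.233  0.075 ]
```

View pics/wz.png

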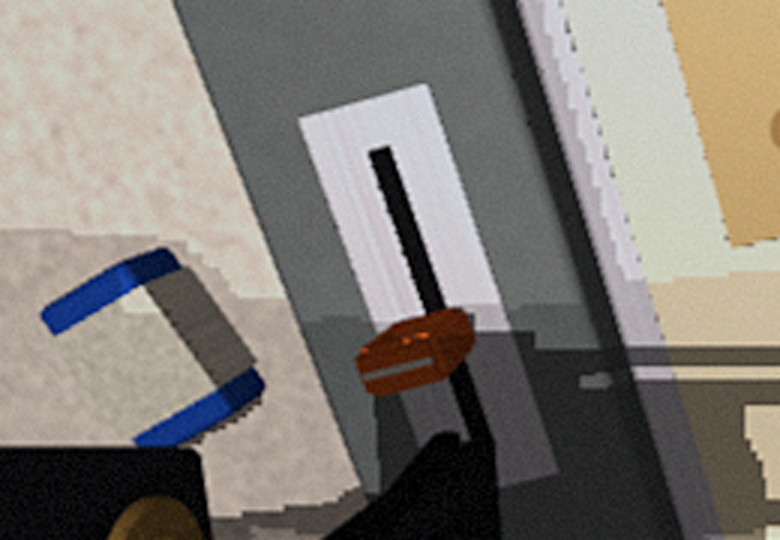

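View pics/sz.png

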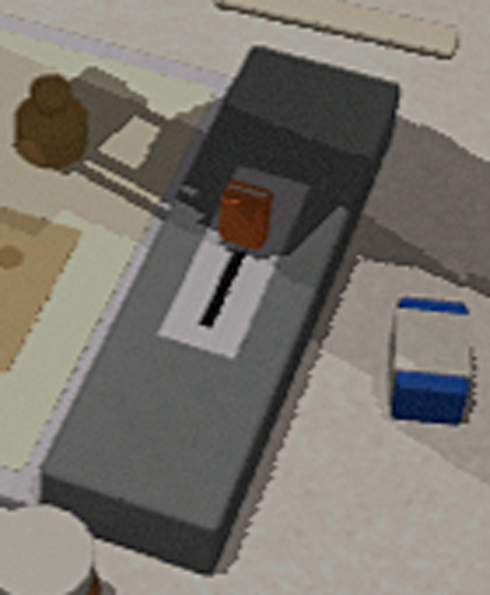

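```bash
python3 - <<'E'
from h import *
W=r.calibration('wrist');S=r.calibration('side')
wz=lambda x,y:(60+x/3,130+y/3)
sz=lambda x,y:(300+x/3.5,170+y/3.5)
P={'plate tl':wz(300,118),'plate tr':wz(428,84),'plate br':wz(557,470),'slot L':wz(380,150)}
for n,uv in P.items(): print(n,onz(W,uv,.045).round(4))
Q={'Hnl':sz(215,528),'Hfl':sz(43,468),'Hfr':sz(255,47),'Hnr':sz(397,85),'plate fl':sz(160,335),'plate nl':sz(236,357),'plate fr':sz(240,168),'plate nr':sz(308,187),'slotL':sz(207,324)}
for n,uv in Q.items(): print(n,onz(S,uv,.045).round(4))
# lever top corners in wrist
for p in [(357,355),(365,395),(445,375),(437,338)]: print('top',onz(W,wz(*p),.088).round(4))
for p in [(228,181),(272,192)]: print('side top far edge',onz(S,sz(*p),.088).round(4))
E
```

```text
plate tl [0.4823 0.0432 0.045 ]
plate tr [0.5208 0.053  0.045 ]
plate br [ 0.5522 -0.0678  0.045 ]
slot L [0.505  0.0338 0.045 ]
Hnl [0.4345 0.1295 0.045 ]
Hfl [0.518  0.1506 0.045 ]
Hfr [ 0.5976 -0.1533  0.045 ]
Hnr [ 0.5169 -0.1751  0.045 ]
plate fl [0.52   0.0517 0.045 ]
plate nl [0.482  0.0405 0.045 ]
plate fr [ 0.5517 -0.0684  0.045 ]
plate nr [ 0.515  -0.0786  0.045 ]
slotL [0.5052 0.0317 0.045 ]
top [ 0.5088 -0.0167  0.088 ]
top [ 0.5099 -0.0281  0.088 ]
top [ 0.5322 -0.0224  0.088 ]
top [ 0.5309 -0.0119  0.088 ]
side top far edge [ 0.5313 -0.0212  0.088 ]
side top far edge [ 0.5094 -0.0283  0.088 ]
```

Call:
drive_tool(
  motion=[
    [1,-2,-0.1,-0.5],
    [2,-4,-0.2,-1],
    [3,-6,-0.3,-1.5],
    [4,-8,-0.4,-2],
    [5,-10,-0.6,-2.5],
    [6,-11.3,-0.7,-3],
    [7,-11.3,-0.7,-3],
    [7,-11.3,-0.7,-3],
    [7,-11.3,-0.7,-3],
    [7,-11.3,-0.7,-3],
    [7,-11.3,-0.7,-3],
    [7,-11.3,-0.7,-3],
  ],
  grip=255,
  force=20,
)

```text
time: 1.15
ee_pos: [0.5127, 0.007, 0.172]
eef_rot: [0.431, 0.561, -0.43, 0.561]
ft_force: [-0.6, 0.5, 0.3]
width: 0.015
```

```bash
cat > st.py <<'E'
from h import *
C=np.array([.517,-.0125]);a=np.radians(15.1);X=np.array([np.cos(a),np.sin(a)]);Y=np.array([-X[1],X[0]])
def show():
    s=r.read_state();p=s['ee_pos'];d=p[:2]-C;f=s['ft_force']
    M=R.from_quat(s['eef_rot']).as_matrix()
    print('t',round(s['time'],2),'pad',(d@X).round(4),(d@Y).round(4),'z',p[2].round(4),'F padx,y,z',(f[:2]@X).round(2),(f[:2]@Y).round(2),f[2].round(2),'w',round(s['width'],4),'yaw',np.degrees(np.arctan2(M[1,1],M[0,1])).round(2))
if __name__=='__main__': show()
E
python3 - <<'E'
from st import *
show()
for n in('side','wrist'): cv2.imwrite(f'pics/{n}1.png',r.camera(n)[:,:,::-1])
E
```

```text
t 1.15 pad 0.001 0.02 z 0.172 F padx,y,z -0.48 0.68 0.31 w 0.015 yaw 14.98
```

View pics/side1.png

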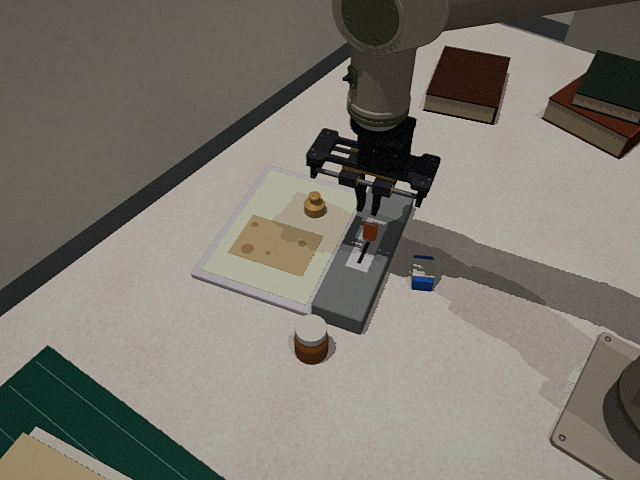

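View pics/wrist1.png

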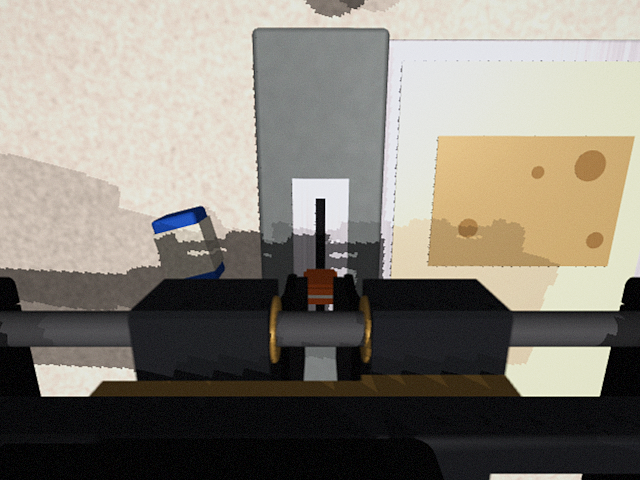

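Call:
drive_tool(
  motion=[
    [0,-0.1,0,0],
    [0,-0.1,0,0],
    [0,-0.1,0,0],
    [0,-0.1,0,0],
    [0,-0.1,0,0],
    [1,-0.1,0,0],
    [2,-0.1,0,0],
    [3,-0.1,0,0],
    [4,-0.1,0,0],
    [5,-0.1,0,0],
    [5.5,-0.1,0,0],
    [5.5,-0.1,0,0],
    [5.5,-0.1,0,0],
  ],
)

```text
time: 2.33
ee_pos: [0.511, 0.0068, 0.1163]
eef_rot: [0.43, 0.561, -0.431, 0.561]
ft_force: [0.2, -0.5, -0.1]
width: 0.0003
```

```bash
python3 - <<'E'
from st import *
show()
for n in('side','wrist'): cv2.imwrite(f'pics/{n}2.png',r.camera(n)[:,:,::-1])
b=cv2.imread('pics/side2.png')
cv2.imwrite('pics/s2z.png',cv2.resize(b[130:300,300:460],None,fx=3.5,fy=3.5,interpolation=cv2.INTER_CUBIC))
E
```

```text
t 2.33 pad -0.0008 0.0202 z 0.1163 F padx,y,z 0.07 -0.56 -0.09 w 0.0003 yaw 15.0
```

View pics/s2z.png

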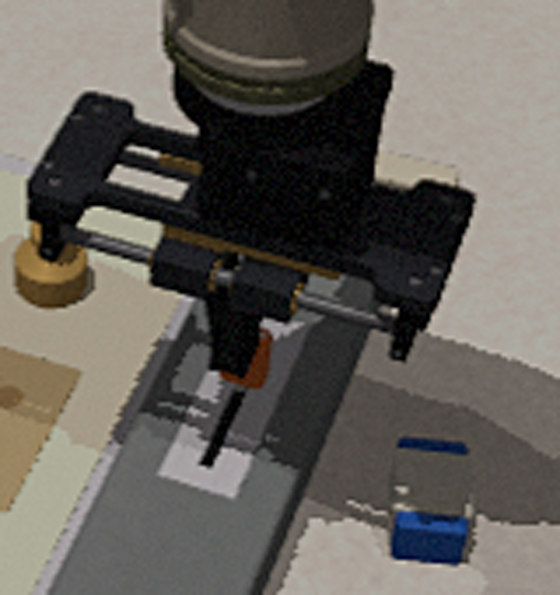

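View pics/wrist2.png

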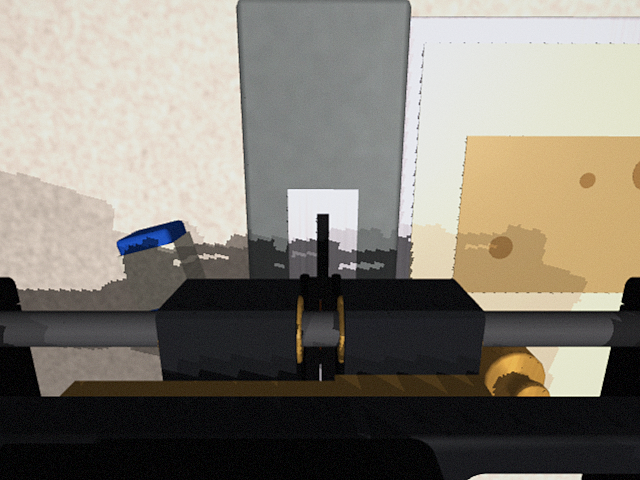

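Call:
drive_tool(
  motion=[
    [0.6,0.1,0,0],
    [1.2,0.1,0,0],
    [1.8,0.1,0,0],
    [2.4,0.1,0,0],
    [3,0.1,0,0],
    [3.4,0.1,0,0],
    [3.4,0.1,0,0],
    [3.4,0.1,0,0],
  ],
)

```text
time: 3.1
ee_pos: [0.5119, 0.007, 0.0823]
eef_rot: [0.43, 0.561, -0.431, 0.561]
ft_force: [-0.0, -1.1, 0.2]
width: 0.0004
```

```bash
python3 st.py
```

```text
t 3.1 pad 0.0002 0.0202 z 0.0823 F padx,y,z -0.32 -1.06 0.23 w 0.0004 yaw 15.0
```

Call:
drive_tool(
  motion=[
    [0,0,0.3,0],
    [0,0,0.6,0],
    [0,0,0.9,0],
    [0,0,1.2,0],
    [0,0,1.4,0],
    [0,0,1.6,0],
    [0,0,1.6,0],
  ],
)

```text
time: 3.68
ee_pos: [0.516, -0.007, 0.0829]
eef_rot: [0.431, 0.562, -0.43, 0.561]
ft_force: [-2.2, 6.2, 3.6]
width: 0.0007
```

```bash
python3 st.py
```

```text
t 3.68 pad 0.0005 0.0056 z 0.0829 F padx,y,z -0.51 6.56 3.57 w 0.0007 yaw 15.06
```

Call:
drive_tool(
  motion=[
    [0,0,0.2,0],
    [0,0,0.4,0],
    [0,0,0.6,0],
    [0,0,0.8,0],
    [0,0,1.0,0],
    [0,0,1.2,0],
    [0,0,1.4,0],
    [0,0,1.6,0],
    [0,0,1.8,0],
    [0,0,2.0,0],
    [0,0,2.2,0],
    [0,0,2.4,0],
    [0,0,2.4,0],
  ],
)

```text
time: 4.77
ee_pos: [0.5226, -0.0319, 0.0827]
eef_rot: [0.431, 0.561, -0.43, 0.561]
ft_force: [-0.2, 0.9, 0.5]
width: 0.0006
```

```bash
python3 st.py
```

```text
t 4.77 pad 0.0004 -0.0202 z 0.0827 F padx,y,z 0.06 0.91 0.54 w 0.0006 yaw 15.0
```

Force is gone after the last crest, so the lever should be in the end notch. I'll press on to feel the stop.

Call:
drive_tool(
  motion=[
    [0,0,0.1,0],
    [0,0,0.2,0],
    [0,0,0.3,0],
    [0,0,0.4,0],
    [0,0,0.5,0],
    [0,0,0.5,0],
  ],
)

```text
time: 5.27
ee_pos: [0.5231, -0.0342, 0.0827]
eef_rot: [0.431, 0.562, -0.43, 0.56]
ft_force: [-5.0, 9.9, 6.0]
width: 0.0006
```

```bash
python3 st.py
```

```text
t 5.27 pad 0.0003 -0.0226 z 0.0827 F padx,y,z -2.2 10.88 6.02 w 0.0006 yaw 15.08
```

Call:
drive_tool(
  motion=[
    [0,0,0.1,0],
    [0,0,0.2,0],
    [0,0,0.3,0],
    [0,0,0.4,0],
    [0,0,0.4,0],
    [0,0,0.4,0],
  ],
)

```text
time: 5.77
ee_pos: [0.5233, -0.0345, 0.0827]
eef_rot: [0.43, 0.564, -0.428, 0.56]
ft_force: [-10.8, 21.9, 11.8]
width: 0.0003
```

```bash
python3 st.py
```

```text
t 5.77 pad 0.0003 -0.0229 z 0.0827 F padx,y,z -4.68 23.96 11.8 w 0.0003 yaw 15.24
```

Call:
drive_tool(
  motion=[
    [0,0,-0.5,0],
    [0,0,-1.1,0],
    [0,0,-1.6,0],
    [-1,0,-1.6,0],
    [-2,0,-1.6,0],
    [-3,0,-1.6,0],
    [-4,0,-1.6,0],
    [-4.6,0,-1.6,0],
    [-5,0,-1.4,0],
    [-5,0,-0.4,0],
    [-5,0,0.8,0],
    [-5,0,2,0],
    [-5,0,3.2,0],
    [-5,0,4.1,0],
    [-5,0,4.1,0],
    [-5,0,4.1,0],
  ],
)

```text
time: 7.1
ee_pos: [0.5352, -0.0806, 0.1322]
eef_rot: [0.431, 0.561, -0.431, 0.561]
ft_force: [0.7, -0.2, -0.9]
width: 0.0
```

```bash
python3 - <<'E'
from st import *
show()
for n in('side','wrist'): cv2.imwrite(f'pics/{n}3.png',r.camera(n)[:,:,::-1])
b=cv2.imread('pics/side3.png')
cv2.imwrite('pics/s3z.png',cv2.resize(b[130:300,300:460],None,fx=3.5,fy=3.5,interpolation=cv2.INTER_CUBIC))
E
```

```text
t 7.1 pad -0.0001 -0.0705 z 0.1322 F padx,y,z 0.63 -0.33 -0.88 w 0.0 yaw 14.92
```

View pics/s3z.png

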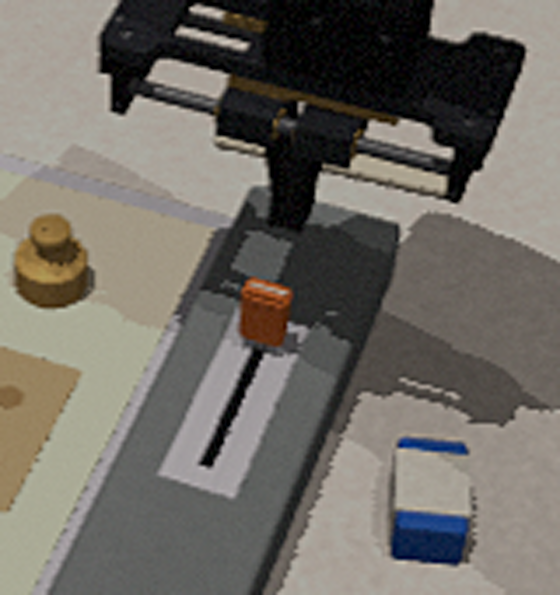

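```bash
python3 - <<'E'
from st import *
S=r.calibration('side')
for p in [(245,284),(291,295),(270,286),(266,291)]:
    q=onz(S,(300+p[0]/3.5,130+p[1]/3.5),.088)[:2]-C; print((q@X).round(4),(q@Y).round(4))
E
```

```text
0.0118 -0.0402
-0.0125 -0.0415
-0.0006 -0.0436
0.0002 -0.0394
```

The side picture puts the lever at pad y ≈ -40 mm, so it is at the off stop. Now I'll descend on its right.

Call:
drive_tool(
  motion=[
    [0.6,0,0,0],
    [1.2,0,0,0],
    [1.8,0,0,0],
    [2.4,0,0,0],
    [3,0,0,0],
    [3.6,0,0,0],
    [4.2,0,0,0],
    [4.7,0,0,0],
    [5,0,0,0],
    [5,0,0,0],
    [5,0,0,0],
  ],
)

```text
time: 8.12
ee_pos: [0.5354, -0.0799, 0.0825]
eef_rot: [0.43, 0.561, -0.43, 0.561]
ft_force: [0.3, 0.1, 0.1]
width: 0.0005
```

```bash
python3 st.py
```

```text
t 8.12 pad 0.0002 -0.0699 z 0.0825 F padx,y,z 0.34 0.01 0.07 w 0.0005 yaw 15.0
```

Call:
drive_tool(
  motion=[
    [0,0,-0.2,0],
    [0,0,-0.4,0],
    [0,0,-0.6,0],
    [0,0,-0.8,0],
    [0,0,-1.0,0],
    [0,0,-1.2,0],
    [0,0,-1.4,0],
    [0,0,-1.6,0],
    [0,0,-1.6,0],
  ],
)

```text
time: 8.87
ee_pos: [0.5317, -0.066, 0.0828]
eef_rot: [0.431, 0.56, -0.431, 0.562]
ft_force: [2.3, -5.9, -1.2]
width: 0.0005
```

```bash
python3 st.py
```

```text
t 8.87 pad 0.0002 -0.0555 z 0.0828 F padx,y,z 0.72 -6.31 -1.18 w 0.0005 yaw 14.93
```

Call:
drive_tool(
  motion=[
    [0,0,-0.1,0],
    [0,0,-0.2,0],
    [0,0,-0.3,0],
    [0,0,-0.3,0],
  ],
)

```text
time: 9.2
ee_pos: [0.5309, -0.0634, 0.0827]
eef_rot: [0.431, 0.56, -0.431, 0.562]
ft_force: [2.7, -4.8, -1.5]
width: 0.0004
```

Call:
drive_tool(
  motion=[
    [0,0,-0.1,0],
    [0,0,-0.2,0],
    [0,0,-0.2,0],
  ],
)

```text
time: 9.45
ee_pos: [0.5304, -0.0615, 0.0828]
eef_rot: [0.431, 0.56, -0.431, 0.562]
ft_force: [3.4, -5.4, -1.1]
width: 0.0004
```

Call:
drive_tool(
  motion=[
    [0,0,-0.1,0],
    [0,0,-0.2,0],
    [0,0,-0.2,0],
  ],
)

```text
time: 9.7
ee_pos: [0.5294, -0.0577, 0.0827]
eef_rot: [0.431, 0.561, -0.43, 0.561]
ft_force: [-0.6, -0.3, -0.7]
width: 0.0005
```

```bash
python3 st.py
```

```text
t 9.7 pad 0.0002 -0.0469 z 0.0827 F padx,y,z -0.7 -0.11 -0.68 w 0.0005 yaw 14.98
```

Click 1: the force dropped to zero between pad y -51 and -47 mm. On to click 2.

Call:
drive_tool(
  motion=[
    [0,0,-0.2,0],
    [0,0,-0.4,0],
    [0,0,-0.6,0],
    [0,0,-0.8,0],
    [0,0,-1.0,0],
    [0,0,-1.0,0],
  ],
)

```text
time: 10.2
ee_pos: [0.5271, -0.0494, 0.0827]
eef_rot: [0.43, 0.56, -0.431, 0.561]
ft_force: [1.9, -5.5, -1.2]
width: 0.0006
```

Call:
drive_tool(
  motion=[
    [0,0,-0.1,0],
    [0,0,-0.2,0],
    [0,0,-0.2,0],
  ],
)

```text
time: 10.45
ee_pos: [0.5266, -0.0478, 0.0827]
eef_rot: [0.43, 0.56, -0.431, 0.562]
ft_force: [2.8, -8.1, -1.4]
width: 0.0004
```

Call:
drive_tool(
  motion=[
    [0,0,-0.1,0],
    [0,0,-0.2,0],
    [0,0,-0.2,0],
  ],
)

```text
time: 10.7
ee_pos: [0.5262, -0.046, 0.0827]
eef_rot: [0.431, 0.56, -0.431, 0.562]
ft_force: [3.5, -6.8, -1.4]
width: 0.0007
```

```bash
python3 st.py
```

```text
t 10.7 pad 0.0001 -0.0348 z 0.0827 F padx,y,z 1.66 -7.44 -1.4 w 0.0007 yaw 14.91
```

Call:
drive_tool(
  motion=[
    [0,0,-0.1,0],
    [0,0,-0.2,0],
    [0,0,-0.2,0],
  ],
)

```text
time: 10.95
ee_pos: [0.525, -0.0414, 0.0825]
eef_rot: [0.43, 0.561, -0.43, 0.561]
ft_force: [0.2, 0.2, -0.5]
width: 0.0006
```

```bash
python3 st.py
```

```text
t 10.95 pad 0.0002 -0.03 z 0.0825 F padx,y,z 0.21 0.14 -0.51 w 0.0006 yaw 15.05
```

Click 2 snapped by about -31 mm. The third crest is expected at a TCP y of about -17 mm, and I must stay below about -5.

Call:
drive_tool(
  motion=[
    [0,0,-0.2,0],
    [0,0,-0.4,0],
    [0,0,-0.6,0],
    [0,0,-0.8,0],
    [0,0,-0.9,0],
    [0,0,-0.9,0],
  ],
)

```text
time: 11.45
ee_pos: [0.5232, -0.0347, 0.0826]
eef_rot: [0.43, 0.56, -0.431, 0.561]
ft_force: [1.9, -5.0, -1.4]
width: 0.0003
```

Call:
drive_tool(
  motion=[
    [0,0,-0.1,0],
    [0,0,-0.2,0],
    [0,0,-0.2,0],
  ],
)

```text
time: 11.7
ee_pos: [0.5227, -0.0329, 0.0826]
eef_rot: [0.431, 0.56, -0.431, 0.561]
ft_force: [2.0, -6.1, -0.9]
width: 0.0003
```

```bash
python3 st.py
```

```text
t 11.7 pad 0.0002 -0.0212 z 0.0826 F padx,y,z 0.32 -6.38 -0.86 w 0.0003 yaw 14.94
```

Call:
drive_tool(
  motion=[
    [0,0,-0.1,0],
    [0,0,-0.2,0],
    [0,0,-0.2,0],
  ],
)

```text
time: 11.95
ee_pos: [0.5222, -0.0312, 0.0827]
eef_rot: [0.431, 0.56, -0.431, 0.561]
ft_force: [3.1, -7.2, -1.3]
width: 0.0001
```

```bash
python3 st.py
```

```text
t 11.95 pad 0.0002 -0.0194 z 0.0827 F padx,y,z 1.09 -7.73 -1.31 w 0.0001 yaw 14.93
```

Call:
drive_tool(
  motion=[
    [0,0,-0.1,0],
    [0,0,-0.15,0],
    [0,0,-0.15,0],
  ],
)

```text
time: 12.2
ee_pos: [0.5214, -0.028, 0.0826]
eef_rot: [0.43, 0.561, -0.43, 0.561]
ft_force: [-0.1, -0.2, 0.1]
width: 0.0004
```

```bash
python3 st.py
```

```text
t 12.2 pad 0.0002 -0.0161 z 0.0826 F padx,y,z -0.09 -0.14 0.09 w 0.0004 yaw 15.0
```

Third snap, and the force is zero. I'll back off right, lift, move clear and look.

Call:
drive_tool(
  motion=[
    [0,0,0.6,0],
    [0,0,1.2,0],
    [0,0,1.8,0],
    [0,0,2.4,0],
    [-1,0,2.4,0],
    [-2.5,0,2.4,0],
    [-4.5,0,2.4,0],
    [-6.5,0,3,0],
    [-8.5,0,4,0],
    [-10.5,0,5,0],
    [-12.5,0,6,0],
    [-13,0,7,0],
    [-13,0,7,0],
    [-13,0,7,0],
    [-13,0,7,0],
  ],
)

```text
time: 13.45
ee_pos: [0.5389, -0.0951, 0.2113]
eef_rot: [0.43, 0.562, -0.431, 0.56]
ft_force: [0.5, 1.0, -0.5]
width: 0.0009
```

```bash
python3 - <<'E'
from st import *
show()
for n in('side','scene'): cv2.imwrite(f'pics/{n}4.png',r.camera(n)[:,:,::-1])
b=cv2.imread('pics/side4.png');S=r.calibration('side')
cv2.imwrite('pics/s4z.png',cv2.resize(b[160:330,290:450],None,fx=3.5,fy=3.5,interpolation=cv2.INTER_CUBIC))
for q in(0,.016,.032,.048,.064):
    p=C+Y*(q-.04); print(q,[ (3.5*(v-o)).round(0) for v,o in zip(proj(S,[p[0],p[1],.088]),(290,160))])
E
```

```text
t 13.45 pad -0.0004 -0.0854 z 0.2113 F padx,y,z 0.75 0.82 -0.54 w 0.0009 yaw 15.03
0 [np.float64(302.0), np.float64(185.0)]
0.016 [np.float64(292.0), np.float64(206.0)]
0.032 [np.float64(282.0), np.float64(228.0)]
0.048 [np.float64(272.0), np.float64(250.0)]
0.064 [np.float64(262.0), np.float64(272.0)]
```

View pics/s4z.png

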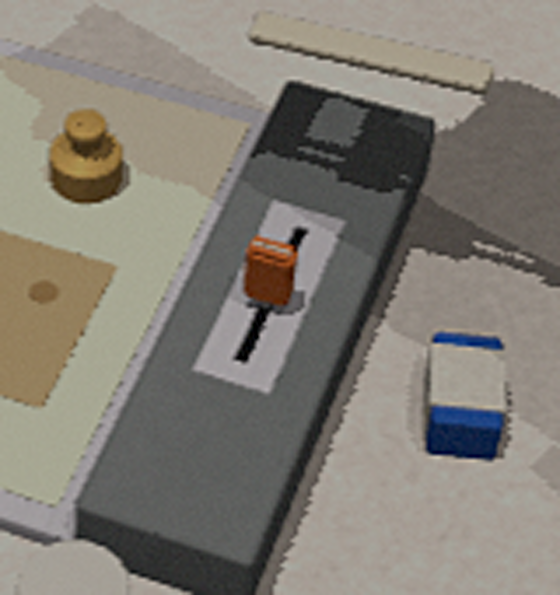

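View pics/side4.png

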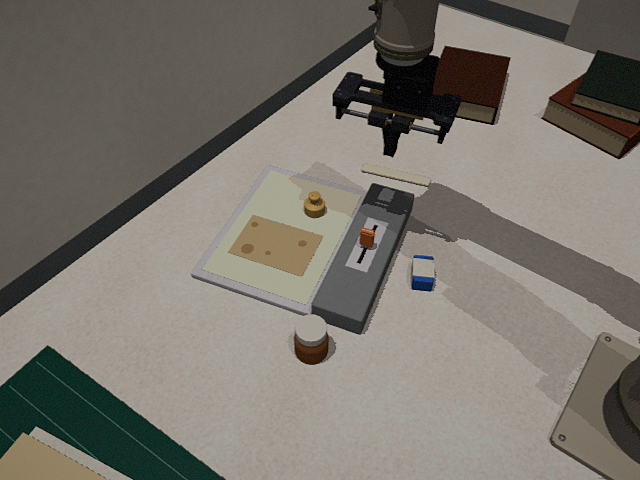

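The zoomed side picture shows the lever top centred at about (271,247). Click 3 is predicted at (272,250). The weight, jar, folder and eraser sit at the same pixels as at the start, and the hand is clear.

```bash
python3 -c "
from bench import r
print(r.close_job())"
```

```text
the job is handed in; nothing more can be done
None
```

The lever should be resting in the third click from the off stop. The job was handed in at about 13.5 s of the 59 s limit, and no verdict is reported.

- **Off stop:** With the fingers shut, I pushed the lever right from about click 2. At the stop the force rose to 24 N with only 0.3 mm of movement. The side picture then put the lever at -40 mm, which is the off stop.
- **Clicks:** I pushed it left in 1–2 mm steps from the other side. I felt three separate force drops, about 16 mm apart: from 5–8 N down to nothing each time. I stopped at the third, about 15 mm of finger travel short of the next crest.
- **Last checks:** The side picture shows the lever top about 3 zoomed pixels from where click 3 should be, roughly 2 mm. The weight, jar, folder and eraser looked unmoved in it by eye. The hand is clear at a tool height of 0.21 m, and the force reading is at noise level. No check failed or disagreed.

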